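Clamp a gear shaft in the swing-arm fixture

TASK

Clamp the loose gear shaft in the green swing-arm fixture: swing the arm aside by its black tail knob if it is in the way, lay the shaft level in the two V-blocks with its geared end in the block on the far side from the robot and the ends of the shaft evenly over the blocks, and swing the arm back to its stop over the shaft. Then wind the red crank clockwise until the pad meets the shaft and snug it, so that the orange cushion is squeezed about half-way but not flat, and let go. Do not shift the other things on the bench.

Things in the scene. Friction and masses are not known exactly. Their poses are not given: they have to be found in the camera images.
- shaft_mid (a point): centre of the loose steel gear shaft, 152 mm long, 0.3 to 0.55 kg, lying on the bench, centre about 19 mm up. Its y axis runs along the shaft to the geared end. Along y from here: journal 20 mm across from -76 to -38, body 28 mm across from -38 to +10 (grip here, at -14), gear 38 mm across from +10 to +38, journal 24 mm across from +38 to +76
- shaft_gear (a point): point on the shaft's axis 57 mm from its centre, in the middle of the 24 mm journal at the geared end
- seat_mid (a point): on the fixed fixture (grey base plate 12 mm thick, two steel V-blocks, green swing arm): where the shaft's centre lies when seated, 55 mm above the bench. x runs along the seat to the far block, for the geared end; y points from the seat to the pivot post, 110 mm off; z up. With the arm at its stop the screw comes down at x = -14 mm from here, on the shaft's 28 mm body
- seat_gear (a point): where shaft_gear lies when seated, in the far V-block: 57 mm from seat_mid along its x; the near block is 57 mm the other way. The V-blocks are 14 mm thick along the seat, 74 mm wide and at most 15 mm higher than the seated axis; between them the seat is open down to the base plate, 43 mm below the axis
- pivot (a point): on the vertical pivot axis of the swing arm (post 26 mm across), 125 mm above the bench; fixed. The arm lies 111 to 147 mm above the bench, carries the screw 110 mm from the pivot and a tail on the opposite side, and turns about this axis with screw and crank
- swing_arm (a joint): angle of the arm, rad: 0 at its stop, screw over the seat (arm along the seat's y); grows to 1.5 as it swings clockwise seen from above (screw towards -x of the seat, tail knob towards +x). Stiff hinge that stays where left: about 0.8 N m, or 12 N at the tail knob. Above about 1.2 the seat is clear for a gripper from above
- tail_grip (a point): middle of the black upright tail knob on the arm, 20 mm across, 45 mm tall, 156 mm above the bench, 70 mm from the pivot on the side away from the screw; it spins freely on its own pin, so that a grip need not turn with it. The tail beam below it has its top at 131 mm, and nothing stands above the knob
- crank_axis (a point): on the screw's vertical axis, level with the middle of the crank knob; moves with the arm and goes down as the screw is wound
- crank_grip (a point): middle of the red upright crank knob, 18 mm across, 42 mm tall, 45 mm from the screw's axis; it spins freely on its own pin, so that a grip need not turn with it. The crank below it has its top 23 mm under this point, and nothing of the crank stands higher. Between 176 and 203 mm above the bench
- crank (a joint): turn of the crank, rad: 0 with the screw fully raised, grows clockwise seen from above, which lowers the spindle, crank and pad 16 mm a turn (2.55 mm a rad) up to 14.5; stays where it is left. At 0 the pad is 22 mm above the seated shaft; it touches the shaft at about 8.6
- pad_face (a point): centre of the underside of the round steel pressure pad, 26 mm across, at the lower end of the screw
- pad (a joint): squeeze of the orange spring cushion (12 mm tall) between screw and pad, m: 0 with the pad free, up to 0.010 when flat. 2.5 N a mm, so half-way squeezed is 5 mm and about 12 N; once the pad has met the shaft it grows 2.55 mm for each rad of the crank
- grease_jar_mid (a point): bystander, leave alone: grease jar, white with a green lid, 70 mm across, 71 mm tall, upright; the point is at its centre half-way up
- oil_filter_mid (a point): bystander, leave alone: black oil filter canister, 68 mm across, 90 mm tall, upright; the point is at its centre half-way up
- tape_roll_mid (a point): bystander, leave alone: black roll of tape lying flat, 68 mm across, 19 mm tall; the point is at its centre half-way up
- torch_mid (a point): bystander, leave alone: silver torch lying down, 132 mm long, 44 mm across its head; the point is at its centre half-way up
- screwdriver_red_mid (a point): bystander, leave alone: screwdriver with red handle lying down, 210 mm long, 31 mm thick; the point is at its centre half-way up
- carton_small_mid (a point): bystander, leave alone: small brown carton, 51 x 62 x 52 mm; the point is at its centre half-way up
- spray_oil_mid (a point): bystander, leave alone: blue and white spray can, 66 mm across, 211 mm tall, upright; the point is at its centre half-way up
Not all that is in view belongs to the job. What is shaped like the part that bears shaft_mid but pink or turquoise is not meant.

How it is judged:
On the way:
1. the shaft lies in both V-blocks, its geared end in the far block (distance between shaft_mid and seat_mid below 0.012 m and distance between shaft_gear and seat_gear below 0.012 m), for 0.2 s.
At the end, for the whole second after the job is handed in: The shaft lies in the V-blocks, centre and geared end each within 12 mm of their seats; the arm is within 0.12 rad of its stop; the pad presses on the shaft with 5 to 22 N, its cushion squeezed by 2 to 9 mm; all at rest (all of step 1 and value of joint swing_arm below 0.12 rad and contact force between pad and layshaft between 5 and 22 N and value of joint pad between 0.002 and 0.009 m and linear speed of layshaft below 0.02 m/s and velocity of joint crank below 0.1 rad/s); the robot touches nothing.
It fails at once if the pad is screwed down on the shaft with more than 40 N (contact force between pad and layshaft above 40 N).
It fails at once if a bystander is pushed or carried more than 3 cm (distance of any of grease_jar_mid, oil_filter_mid, tape_roll_mid, torch_mid, screwdriver_red_mid, carton_small_mid, spray_oil_mid from where it was at the start of the episode above 0.03 m).
It also fails if it takes over 72 s, if anything falls off the work surface, if the arm or the gripper's body presses on something with over 40 N, if the wrist force passes 120 N, or if a joint passes its speed limit or range.

ROBOT

A 6-joint arm with a two-finger parallel gripper is mounted at the origin on a cart in front of the work surface, level with it; the furniture and walls round the work are solid. World frame = base frame: x ahead of the robot, y to its left, z up, the work surface at z = 0. Lengths are in m, angles in rad, forces in N, time in s.
With the tool pointing down it reaches from about 0.325 to 0.9 m from the base axis. Payload 6.1 kg.
Tool frame: the origin (TCP) lies midway between the tips of the shut fingers; the grasp point (between the pads) lies 19 mm behind it; x points along the fingers, y is the direction in which the jaws open and shut, and the axes are right-handed (so a half turn about x gives the same grasp; the last joint's range is limited). The gripper opens to 85 mm and grips with 20 to 120 N. Pads are 22 mm wide; open, the fingers measure 114 mm over their backs; the gripper's body (76 mm by 85 mm) begins 54 mm behind the grasp point. The pads swing forward as they close: fully open they stand 13 mm farther back than shut.
Start: joints at [1.007, 0.22, 1.526, -0, 1.395, -0.126], TCP at [0.265, 0.566, 0.231] pointing down, gripper open.
Joint ranges: [-2.98, 2.98], [-0.91, 2.08], [0.09, 2.57], [-1.24, 4.39], [0.2, 2.65], [-2.68, 2.68]. Speed limits (rad/s): [2.57, 2.57, 3.01, 3.14, 3.14, 3.14].

INTERFACE

Orientations are given as [roll, pitch, yaw] about the fixed x, y, z axes, in that order (R = Rz(yaw) Ry(pitch) Rx(roll)).
In Python, from plant import movep, move_l, set_joints, gripper_to, hold, inverse_kinematics, observe, get_image, get_calibration, Unreachable, job_done gives the robot as it stands. Calls block until the motion is done:
- movep(position, orientation): joint-space move of the TCP to a pose.
- move_l(position, feed=0.15, rotation=None, max_force=None): straight line of the TCP; rotation=None keeps the orientation; feed is the mean speed in m/s. With max_force (N) it stops when the force on the tool has changed by that much, and returns True; else False.
- set_joints(angles): joint-space move.
- gripper_to(opening, f_grip=None): finger opening in m; f_grip is the grip in N (None keeps the last); returns when the fingers have stopped.
- hold(seconds).
- inverse_kinematics(position, orientation): joint angles nearest the present ones, or None.
- observe(): the state.
- get_image(name): name is "scene" or "top" or "wrist"; returns (picture, depth): 384x512x3 uint8, red, green, blue; 384x512 float32, m along the optical axis (not along the pixel's ray), 0 where there is no reading.
- get_calibration(name): a dict with "intrinsics" (3x3 intrinsics, pixels), "world_from_camera" (4x4, takes a point from camera to world coordinates). Camera axes: x right, y down, z forward; pixel columns grow to the right and rows downward; lengths in m; the calibration is good to about 2 mm. A picture is of the moment at which its call begins: read the wrist's pose just before it. get_calibration takes no time and is no camera call; for the wrist camera it gives the pose at the moment of the call.
A pose or a line that the arm cannot do raises Unreachable and nothing moves.
- job_done(): hands the job in, once; it reports no verdict.
The state is a dict: "time_s": time; "q": joint angles; "joint_velocities": joint speeds; "joint_torque": joint torques, N m; "eef_pos": TCP position; "tcp_rot": TCP orientation; "ft_force": force on the tool from outside, world axes, zero at the start; "torque": the same for the moment, N m; "opening": finger opening in m.
Only numpy, scipy, OpenCV 4.12 (cv2) and the standard library are available. Lean on these libraries where they do the work, as an engineer would, in place of code of your own. Each camera call takes 0.05 s, during which the arm holds its last target.

## Working session

There is one attempt and no reset: what is moved stays moved. The work goes in short steps, each a Python script; the robot and the scene stay as the last script left them, time stands still between calls to the robot, and variables do not carry over. Pictures are saved under pics/ and viewed, and the job is handed in when it is done.

```bash
ls; mkdir -p pics; cat > h.py <<'E'
import numpy as np, cv2
from plant import *
def grab(name,tag):
    c=get_calibration(name); im,d=get_image(name)
    np.savez('pics/'+tag+'.npz',im=im,d=d,K=c['intrinsics'],T=c['world_from_camera'])
    cv2.imwrite('pics/'+tag+'.png',im[:,:,::-1])
def load(tag): return np.load('pics/'+tag+'.npz')
def crop(tag,u0,v0,u1,v1,s,out):
    z=load(tag); im=z['im'][v0:v1,u0:u1,::-1]
    cv2.imwrite('pics/'+out+'.png',cv2.resize(im,None,fx=s,fy=s,interpolation=cv2.INTER_CUBIC))
def px(tag,u,v,d=None):
    z=load(tag); K=z['K']
    if d is None: d=float(z['d'][int(round(v)),int(round(u))])
    p=np.array([(u-K[0,2])/K[0,0]*d,(v-K[1,2])/K[1,1]*d,d,1])
    return (z['T']@p)[:3]
def pz(tag,u,v,zz):
    z=load(tag);K=z['K'];r=z['T'][:3,:3]@np.array([(u-K[0,2])/K[0,0],(v-K[1,2])/K[1,1],1]);o=z['T'][:3,3]
    return o+r*(zz-o[2])/r[2]
def cloud(tag):
    z=load(tag);K=z['K'];d=z['d'];v,u=np.mgrid[:d.shape[0],:d.shape[1]]
    p=np.stack([(u-K[0,2])/K[0,0]*d,(v-K[1,2])/K[1,1]*d,d],-1)
    return p@z['T'][:3,:3].T+z['T'][:3,3],d>0
def proj(tag,p):
    z=load(tag);K=z['K'];T=np.linalg.inv(z['T']);c=T[:3,:3]@np.asarray(p)+T[:3,3];q=K@c;return q[:2]/q[2]
E
python3 - <<'E'
from h import *
print(observe())
grab('scene','s0');grab('top','t0');print(get_calibration('top'))
E
```

```text
pics
{'time_s': 0.0, 'q': array([ 1.00689842e+00,  2.21212499e-01,  1.52760345e+00, -1.43178320e-05,
        1.39467854e+00, -1.26105499e-01]), 'joint_velocities': array([ 0.00102527, -0.00166316,  0.00027754, -0.00047613, -0.00147997,
       -0.00209829]), 'joint_torque': array([ 4.74258286e-04, -4.96902180e+01, -3.89394200e+01, -4.07528398e-05,
        1.11160267e-02,  1.21568530e-05]), 'eef_pos': array([0.26465445, 0.5655456 , 0.23021173]), 'tcp_rot': array([-1.68949249,  1.56889444, -2.12728238]), 'ft_force': array([-0.46253264, -0.44575098, -0.09184965]), 'torque': array([-0.02270794,  0.06457909,  0.02395584]), 'opening': 0.08515150418721204}
{'intrinsics': array([[427.22461468,   0.        , 249.39196148],
       [  0.        , 427.22461468, 191.31430435],
       [  0.        ,   0.        ,   1.        ]]), 'world_from_camera': array([[-9.78688245e-03, -9.77420229e-01,  2.11077977e-01,
         2.38862206e-01],
       [-9.99949009e-01,  1.00918220e-02,  3.67483148e-04,
        -8.11270699e-02],
       [-2.48934684e-03, -2.11063617e-01, -9.77469157e-01,
         1.64967793e+00],
       [ 0.00000000e+00,  0.00000000e+00,  0.00000000e+00,
         1.00000000e+00]])}
```

```bash
python3 - <<'E'
from h import *
for t in ('s0','t0'): crop(t,0,0,512,384,1.5,t+'b')
E
```

```text
(no output)
```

View pics/t0b.png

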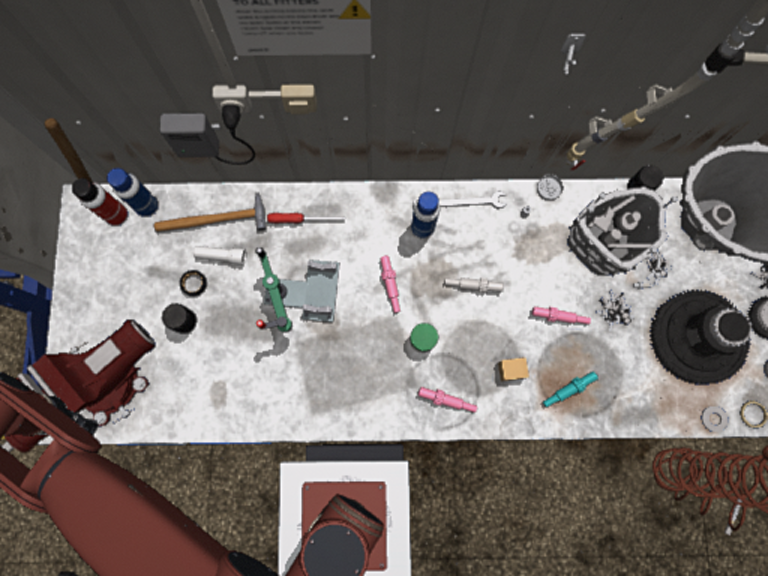

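View pics/s0b.png

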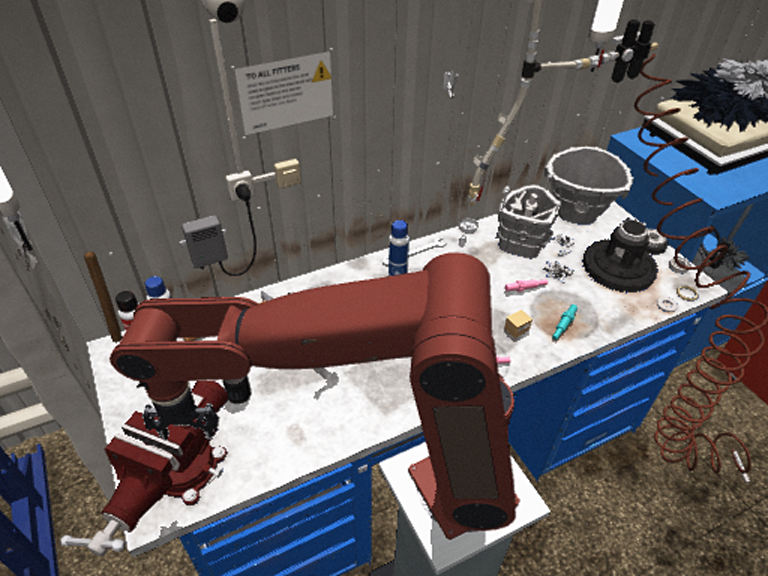

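Candidates (in 768x576 picture): silver shaft (473,285); pink (390,283), (561,316), (447,400); turquoise (570,390); silver torch (218,256). I choose the silver shaft and check it in a close crop.

```bash
python3 - <<'E'
from h import *
crop('t0',285,175,345,205,12,'c1')
crop('t0',160,155,240,245,6.5,'c2')
E
```

```text
(no output)
```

View pics/c1.png

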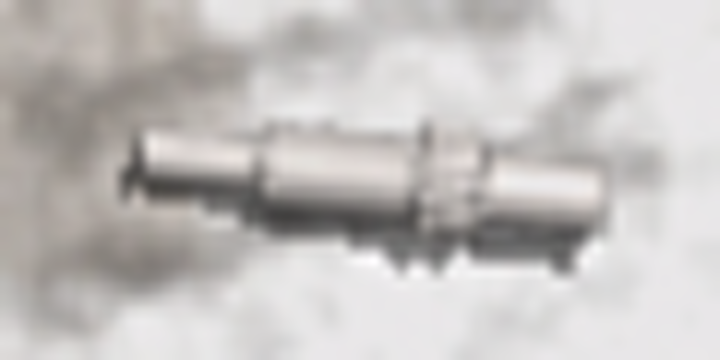

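View pics/c2.png

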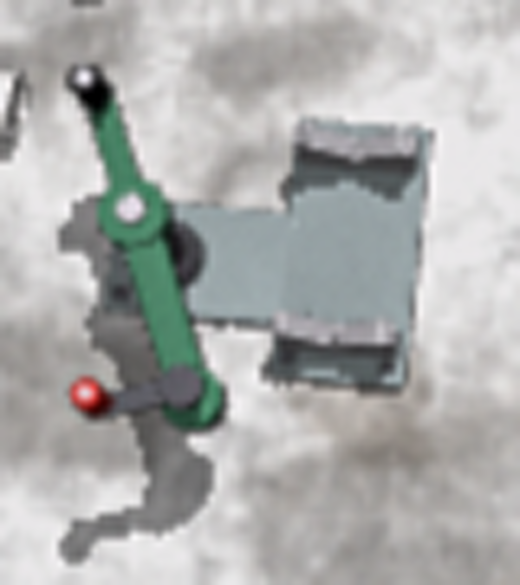

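The silver part is right: left end (297,188) is the thin journal, gear at about (323,190), right end (335,191) is the thick journal. The arm stands swung aside (tail knob (173,168), pivot (180,187), crank knob (173,216)).

```bash
python3 - <<'E'
from h import *
def cp(x,y,u0,v0,s): return u0+(x+.5)/s-.5, v0+(y+.5)/s-.5
L=pz('t0',*cp(142,156,285,175,12),.019+.007);R=pz('t0',*cp(606,194,285,175,12),.019+.008)
print('shaft',L,R,np.linalg.norm(L-R),(L+R)/2)
a=(px('t0',*cp(200,160,285,175,12)),px('t0',*cp(340,175,285,175,12)),px('t0',*cp(540,190,285,175,12)));print(a)
for n,x,y,zz in [('pivot',130,208,.147),('tail',87,78,.1785),('tailpx',87,78,None),('screw',182,388,.18),('crankknob',86,393,.22),('crankpx',86,393,None),('pivpx',130,208,None),
 ('farL',300,122,.07),('farR',420,130,.07),('nearL',278,318,.07),('nearR',395,325,.07),('farpx',310,135,None),('nearpx',385,333,None)]:
    q=cp(x,y,160,155,6.5); print(n,px('t0',*q) if zz is None else pz('t0',*q,zz))
# bystanders
P,m=cloud('t0')
for n,x,y in [('jar',424,337),('filter',178,318),('tape',193,284),('torch',218,256),('sd',286,218),('carton',513,369),('can',427,200),('hammer',262,212),('vise',140,335),('pink',390,283)]:
    print(n,px('t0',x/1.5,y/1.5).round(3))
E
```

```text
shaft [ 0.60262587 -0.2636283   0.026     ] [ 0.58824164 -0.41326788  0.027     ] 0.1503326557925556 [ 0.59543376 -0.33844809  0.0265    ]
(array([ 0.60140775, -0.28256803,  0.02462604]), array([ 0.59449746, -0.32680421,  0.03123976]), array([ 0.58769969, -0.39012837,  0.03665226]))
pivot [0.58344463 0.17118293 0.147     ]
tail [0.64969289 0.19132352 0.1785    ]
tailpx [0.64808908 0.19025992 0.18424322]
screw [0.47672417 0.13534685 0.18      ]
crankknob [0.46812604 0.17940313 0.22      ]
crankpx [0.4683329  0.17963821 0.21870998]
pivpx [0.58388398 0.17150463 0.14508406]
farL [0.65189254 0.08548892 0.07      ]
farR [0.64630802 0.01497475 0.07      ]
nearL [0.53492967 0.09683993 0.07      ]
nearR [0.53012001 0.02912101 0.07      ]
farpx [0.64728438 0.08084734 0.05701111]
nearpx [0.52655493 0.0353133  0.0640812 ]
jar [ 0.452 -0.203  0.068]
filter [0.502 0.404 0.09 ]
tape [0.608 0.397 0.001]
torch [0.674 0.325 0.038]
sd [0.777 0.15  0.034]
carton [ 0.372 -0.423  0.054]
can [ 0.758 -0.208  0.212]
hammer [0.797 0.216 0.024]
vise [0.451 0.468 0.162]
pink [ 0.599 -0.122  0.028]
```

```bash
cat >> h.py <<'E'
from scipy.spatial.transform import Rotation as Ro
def rpy(a):
    "tool down, jaw axis y at world angle a"
    y=np.array([np.cos(a),np.sin(a),0]);x=np.array([0,0,-1.]);z=np.cross(x,y)
    return Ro.from_matrix(np.stack([x,y,z],1)).as_euler('xyz')
E
python3 - <<'E'
from h import *
import warnings; warnings.filterwarnings('ignore')
o=observe();R=Ro.from_euler('xyz',o['tcp_rot']).as_matrix();print(R.round(3), o['eef_pos'])
c=get_calibration('wrist');T=c['world_from_camera'];print(R.T@(T[:3,3]-o['eef_pos']),(R.T@T[:3,:3]).round(3)); print(c['intrinsics'])
q0=o['q']
for n,p,a0 in [('shaft',(.595,-.34,.2),0),('fix',(.58,.06,.35),np.pi/2),('tail',(.65,.19,.3),np.pi/2)]:
    for k in range(8):
        a=a0+k*np.pi/4; q=inverse_kinematics(p,rpy(a)); print(n,k,None if q is None else np.round(q,2))
E
```

```text
[[-0.001  0.424  0.906]
 [-0.001  0.906 -0.424]
 [-1.    -0.002 -0.   ]] [0.26468138 0.56558341 0.23030622]
[-0.1432988  -0.00111407 -0.07293039] [[-0.001 -0.289  0.957]
 [ 1.    -0.001  0.001]
 [ 0.001  0.957  0.289]]
[[285.13954282   0.         260.66954568]
 [  0.         285.13954282 192.37659653]
 [  0.           0.           1.        ]]
shaft 0 [-0.63  0.38  1.38  0.    1.37 -0.63]
shaft 1 [-0.63  0.38  1.38  0.    1.37 -1.42]
shaft 2 [-0.63  0.38  1.38  0.    1.37 -2.2 ]
shaft 3 None
shaft 4 [-0.63  0.38  1.38  0.    1.37  2.51]
shaft 5 [-0.63  0.38  1.38  0.    1.37  1.72]
shaft 6 [-0.63  0.38  1.38  0.    1.37  0.94]
shaft 7 [-0.63  0.38  1.38  0.    1.37  0.15]
fix 0 [-0.03  0.07  1.47  0.    1.6  -1.6 ]
fix 1 [-0.03  0.07  1.47  0.    1.6  -2.39]
fix 2 None
fix 3 [-0.03  0.07  1.47  0.    1.6   2.32]
fix 4 [-0.03  0.07  1.47  0.    1.6   1.54]
fix 5 [-0.03  0.07  1.47 -0.    1.6   0.75]
fix 6 [-0.03  0.07  1.47  0.    1.6  -0.03]
fix 7 [-0.03  0.07  1.47  0.    1.6  -0.82]
tail 0 [ 0.17  0.31  1.29 -0.    1.54 -1.4 ]
tail 1 [ 0.17  0.31  1.29 -0.    1.54 -2.19]
tail 2 None
tail 3 [ 0.17  0.31  1.29 -0.    1.54  2.52]
tail 4 [ 0.17  0.31  1.29 -0.    1.54  1.74]
tail 5 [ 0.17  0.31  1.29 -0.    1.54  0.95]
tail 6 [ 0.17  0.31  1.29 -0.    1.54  0.17]
tail 7 [ 0.17  0.31  1.29  0.    1.54 -0.62]
```

```bash
sed -i 's/^import numpy/import warnings; warnings.filterwarnings("ignore")\nimport numpy/' h.py; python3 - <<'E'
from h import *
movep((.585,.05,.33),rpy(0)); hold(.2); grab('wrist','w1')
movep((.585,-.34-.05,.25),rpy(-.09)); hold(.2); grab('wrist','w2'); print(observe()['time_s'],observe()['eef_pos'])
for t in ('w1','w2'): crop(t,0,0,512,384,1.5,t+'b')
E
```

```text
4.4417 [ 0.58562126 -0.38907008  0.25047137]
```

View pics/w1b.png

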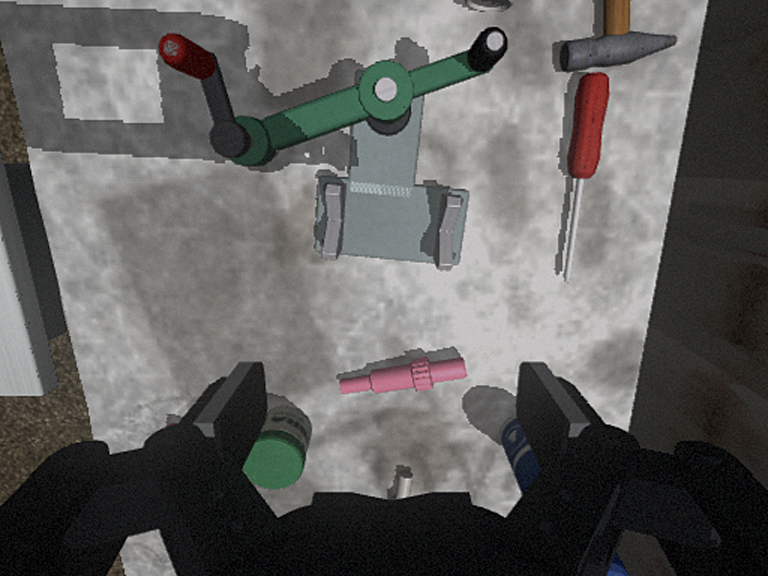

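View pics/w2b.png

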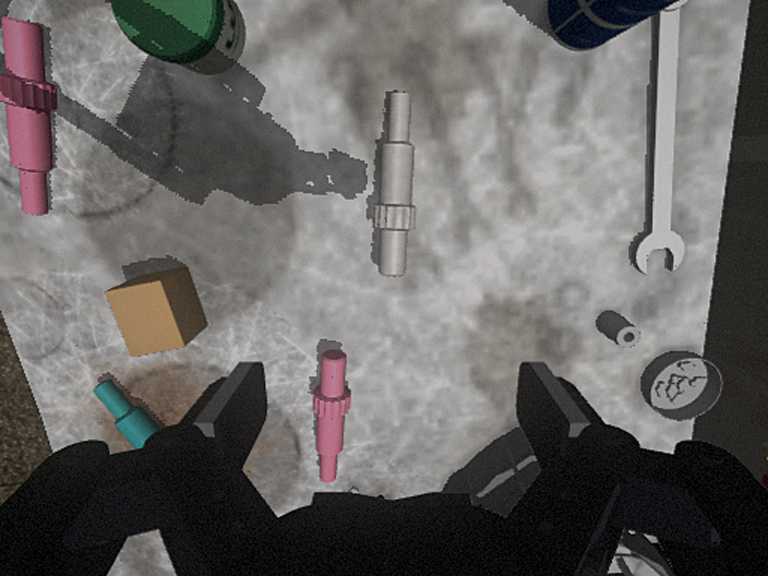

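w1 shows the fixture: pivot (386,90), tail knob (490,45), crank knob (172,50), V-blocks near (332,222), far (450,232) (×1.5 px). w2 shows the steel shaft from (399,92) thin end to (392,275) geared end.

```bash
python3 - <<'E'
from h import *
crop('w1',195,105,325,190,6,'w1c'); crop('w1',95,10,350,120,3.1,'w1d'); crop('w2',235,50,295,195,4.1,'w2c')
E
```

```text
(no output)
```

View pics/w1c.png

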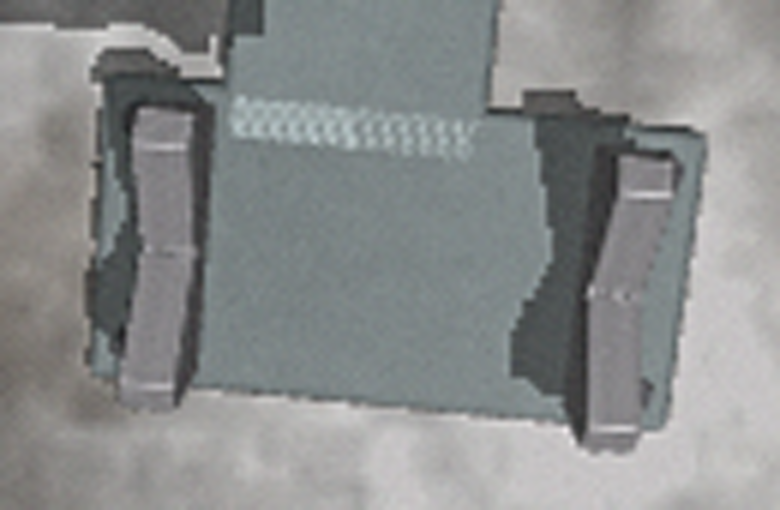

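View pics/w1d.png

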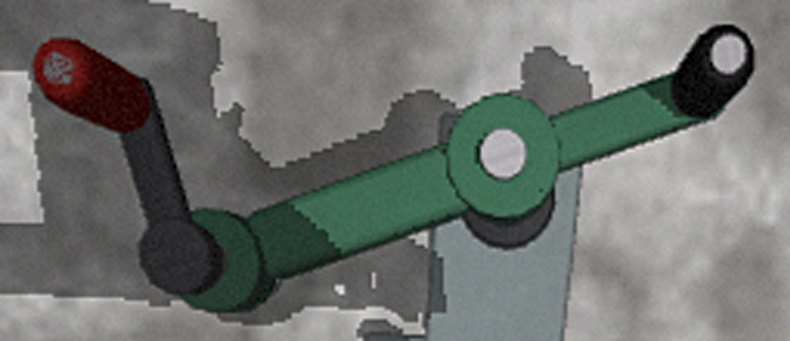

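View pics/w2c.png

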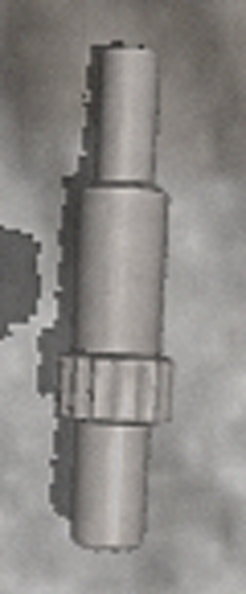

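```bash
python3 - <<'E'
from h import *
P,m=cloud('w1')
def c(x,y,s=6,u0=195,v0=105): return int(round(u0+x/s-.5)),int(round(v0+y/s-.5))
for name,a,b in [('near',(166,100),(148,415)),('far',(648,145),(608,455))]:
    for t in np.linspace(0,1,30):
        x=a[0]+(b[0]-a[0])*t;y=a[1]+(b[1]-a[1])*t;u,v=c(x,y);print(name,int(x),int(y),P[v,u].round(4))
E
```

```text
near 166 100 [0.5246 0.1016 0.0121]
near 165 110 [0.5311 0.1012 0.0625]
near 164 121 [0.5314 0.0986 0.0655]
near 164 132 [0.5316 0.0961 0.0678]
near 163 143 [0.5317 0.0948 0.0696]
near 162 154 [0.5317 0.0921 0.0698]
near 162 165 [0.531  0.0891 0.066 ]
near 161 176 [0.529  0.086  0.0622]
near 161 186 [0.5285 0.0829 0.0593]
near 160 197 [0.5284 0.0815 0.0586]
near 159 208 [0.5278 0.0783 0.0555]
near 159 219 [0.527  0.0748 0.0503]
near 158 230 [0.5264 0.0715 0.0469]
near 157 241 [0.526  0.0683 0.0447]
near 157 252 [0.5255 0.0649 0.042 ]
near 156 262 [0.5257 0.0637 0.0437]
near 156 273 [0.526  0.0611 0.0465]
near 155 284 [0.5246 0.0583 0.0482]
near 154 295 [0.5249 0.0558 0.0511]
near 154 306 [0.5253 0.0534 0.0549]
near 153 317 [0.5253 0.052  0.0551]
near 152 328 [0.5252 0.0491 0.0555]
near 152 338 [0.5258 0.047  0.0606]
near 151 349 [0.526  0.0445 0.0628]
near 151 360 [0.5261 0.0419 0.0647]
near 150 371 [0.5262 0.0406 0.0657]
near 149 382 [0.5252 0.0384 0.0693]
near 149 393 [0.525  0.0354 0.0686]
near 148 404 [0.5242 0.0314 0.0641]
near 148 415 [0.5147 0.0138 0.0012]
far 648 145 [0.6507 
[... 329 characters left out ...]

far 634 251 [0.6429 0.0679 0.0534]
far 632 262 [0.6435 0.0645 0.0497]
far 631 273 [0.6441 0.0611 0.0468]
far 630 283 [0.6447 0.0576 0.0434]
far 628 294 [0.6441 0.0536 0.0372]
far 627 305 [0.6438 0.0525 0.0401]
far 625 316 [0.6435 0.05   0.0432]
far 624 326 [0.6431 0.0475 0.0468]
far 623 337 [0.6415 0.0448 0.0485]
far 621 348 [0.6413 0.0421 0.0503]
far 620 358 [0.6412 0.0409 0.0521]
far 619 369 [0.6412 0.0381 0.053 ]
far 617 380 [0.6392 0.0359 0.0572]
far 616 390 [0.6391 0.0333 0.0591]
far 614 401 [0.639  0.0319 0.06  ]
far 613 412 [0.6388 0.0296 0.0628]
far 612 422 [0.6387 0.0269 0.0644]
far 610 433 [0.6371 0.0242 0.0657]
far 609 444 [0.6377 0.0204 0.0624]
far 608 455 [0.6456 0.0035 0.0018]
```

```bash
python3 - <<'E'
from h import *
def c(x,y,s,u0,v0): return u0+(x+.5)/s-.5,v0+(y+.5)/s-.5
A=lambda x,y,z: pz('w1',*c(x,y,6,195,105),z)
B=lambda x,y,z: pz('w1',*c(x,y,3.1,95,10),z)
C=lambda x,y,z: pz('w2',*c(x,y,4.1,235,50),z)
n=A(168,249,.0409);f=A(615,294,.038)
print('valleys',n,f,(n+f)/2,np.arctan2(*(f-n)[1::-1]),np.linalg.norm(f-n))
for a,b in (((143,250),(193,250)),((592,293),(640,297))): print(A(*a,.04),A(*b,.04))
piv=B(503,153,.147);tail=B(729,54,.1785);sc=B(184,254,.18)
print('piv',piv,px('w1',*c(503,153,3.1,95,10)),'tail',tail,px('w1',*c(729,54,3.1,95,10)),'crank',B(60,68,.22),px('w1',*c(60,68,3.1,95,10)))
print('crankhub',px('w1',*c(180,255,3.1,95,10)))
# knob bottoms
print('tail dir',np.arctan2(*(tail-piv)[1::-1]),np.linalg.norm((tail-piv)[:2]))
L=C(130,44,.029*.9);R=C(108,547,.024)
print('shaft',L,R,np.linalg.norm(L-R),(L+R)/2,np.arctan2(*(R-L)[1::-1]))
for x,y in [(130,100),(122,270),(110,490),(112,390)]: print(px('w2',*c(x,y,4.1,235,50)))
for x0,x1,y in [(101,158,100),(78,167,270),(73,151,490)]: print('edges mid',C((x0+x1)/2,y,.019))
E
```

```text
valleys [0.52781606 0.06616173 0.0409    ] [0.64104788 0.05434258 0.038     ] [0.58443197 0.06025216 0.03945   ] -0.10400343977419645 0.11388391481446522
[0.52138766 0.0657931  0.04      ] [0.53398861 0.06579238 0.04      ]
[0.63493724 0.05491277 0.04      ] [0.647172  0.0538921 0.04     ]
piv [0.58120748 0.17085732 0.147     ] [0.58120067 0.17095054 0.14636646] tail [0.64866982 0.19312565 0.1785    ] [0.64804195 0.1924359  0.18139273] crank [0.46882708 0.17997377 0.22      ] [0.46701358 0.18086754 0.21603789]
crankhub [0.47831356 0.13700672 0.17428736]
tail dir 0.3188244240030122 0.07104256782978224
shaft [ 0.60412013 -0.26530213  0.0261    ] [ 0.58441506 -0.41465971  0.024     ] 0.15066647270314493 [ 0.5942676  -0.33998092  0.02505   ] -1.701970940173596
[ 0.6030355 -0.2796736  0.0204121]
[ 0.59638173 -0.32767839  0.0306792 ]
[ 0.58688136 -0.39377941  0.03344443]
[ 0.59027298 -0.36226789  0.03700268]
edges mid [ 0.60292908 -0.27951923  0.019     ]
edges mid [ 0.59667782 -0.32803583  0.019     ]
edges mid [ 0.58732832 -0.39691551  0.019     ]
```

```bash
cat >> h.py <<'E'
PHI=-1.702;TAU=.104;YAW=-.104
SEAT=np.array([.5844,.0602,.055]);PIV=np.array([.5815,.171,.125])
SX=np.array([np.cos(YAW),np.sin(YAW),0]);SY=np.array([-np.sin(YAW),np.cos(YAW),0])
H=.0115
E
cat >> h.py <<'E'
s_=np.array([np.cos(PHI)*np.cos(TAU),np.sin(PHI)*np.cos(TAU),np.sin(TAU)])
x_=np.array([np.cos(PHI)*np.sin(TAU),np.sin(PHI)*np.sin(TAU),-np.cos(TAU)])
y_=np.array([np.cos(PHI+np.pi/2),np.sin(PHI+np.pi/2),0])
RP=Ro.from_matrix(np.stack([x_,y_,np.cross(x_,y_)],1)).as_euler('xyz')
MID=np.array([.595,-.339,.018]); PG=MID-.014*s_; TP=PG+x_*H
E
python3 - <<'E'
from h import *
print(TP, inverse_kinematics(TP,RP),inverse_kinematics(TP-x_*.08,RP), inverse_kinematics((.57,.06,.25),rpy(YAW+np.pi/2)))
gripper_to(.065,60)
movep(TP-x_*.08,RP); print(move_l(TP-x_*.03,.12), move_l(TP,.06,max_force=15)); print(observe()['eef_pos'],observe()['time_s'])
gripper_to(.0,60); o=observe(); print(o['opening'],o['ft_force'],o['time_s'])
move_l(TP+np.array([0,0,.03]),.08); grab('wrist','w3'); crop('w3',0,0,512,384,1.5,'w3b');print(observe()['opening'],observe()['ft_force'])
E
```

```text
[ 0.5966655  -0.32637891  0.00510876] [-0.57002969  0.55883467  1.54373021 -0.11208978  0.99758174 -0.37994291] [-0.55865025  0.4497881   1.52813172 -0.1050193   1.12259201 -0.38384785] [-3.26936544e-02  8.49989330e-02  1.64265179e+00 -4.44089210e-16
  1.41394193e+00 -1.49948998e+00]
False False
[ 0.59655468 -0.32632729  0.00476751] 6.7583
0.025101107442953723 [-1.74897295  1.97802622  5.37081618] 7.2
0.02520956689522418 [ 0.51647783  1.02306511 -5.0587161 ]
```

View pics/w3b.png

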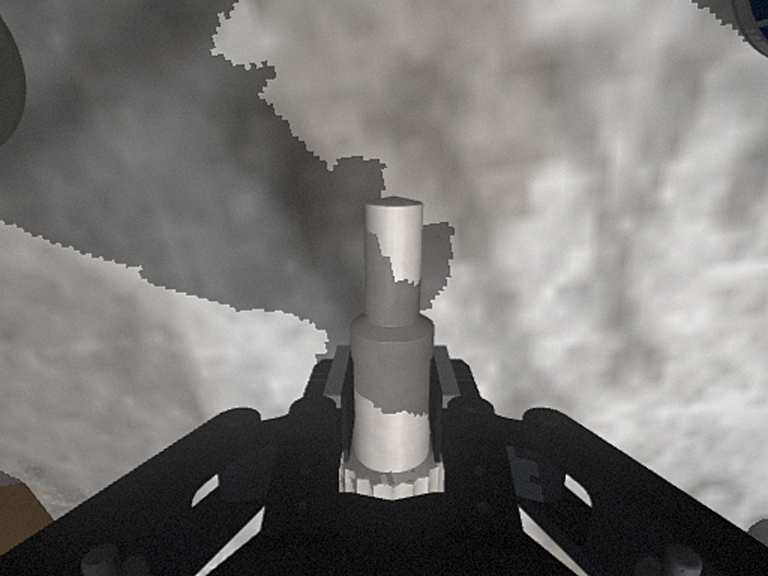

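The wrist view shows the shaft held by its 28 mm body, thin end at (394,200), body shoulder (392,320), gear face (392,470). I measure it in the tool frame.

```bash
python3 - <<'E'
from h import *
o=observe();R=Ro.from_euler('xyz',o['tcp_rot']).as_matrix()
for x,y in [(394,204),(394,220),(394,260),(394,312),(392,345),(392,400),(392,440),(392,464),(392,478),(392,490)]:
    p=px('w3',x/1.5,y/1.5); print(x,y,(R.T@(p-o['eef_pos'])).round(4))
E
```

```text
394 204 [-0.02    0.0015 -0.0598]
394 220 [-0.0215  0.0015 -0.0555]
394 260 [-0.0205  0.0015 -0.0436]
394 312 [-0.0205  0.0015 -0.0273]
392 345 [-0.0242  0.0009 -0.0179]
392 400 [-0.0251  0.0009  0.0005]
392 440 [-0.0247  0.0009  0.0154]
392 464 [-0.0236  0.0009  0.0256]
392 478 [-0.0256  0.0009  0.0295]
392 490 [-0.0277  0.0008  0.0325]
```

```bash
python3 - <<'E'
from h import *
RS=rpy(YAW+np.pi/2); G=SEAT-.014*SX-np.array([0,0,.011])
move_l((TP[0],TP[1],.22),.2); 
m=G+np.array([0,0,.2]);movep(m,RS); print(observe()['time_s'])
move_l(G+[0,0,.05],.15); hold(.1); grab('wrist','w4'); crop('w4',0,0,512,384,1.5,'w4b'); grab('top','t4');crop('t4',150,140,260,250,5,'t4b')
o=observe();print(o['time_s'],o['eef_pos'],G,o['ft_force'])
E
```

```text
10.2917
11.6417 [0.57126974 0.06163466 0.09513238] [0.57047564 0.06165338 0.044     ] [ 0.07998411 -0.93843829 -4.42774691]
```

View pics/w4b.png

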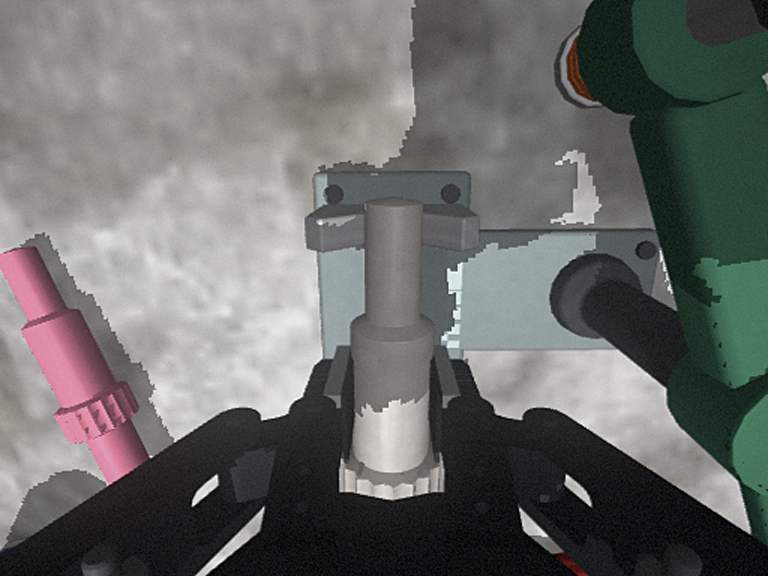

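View pics/t4b.png

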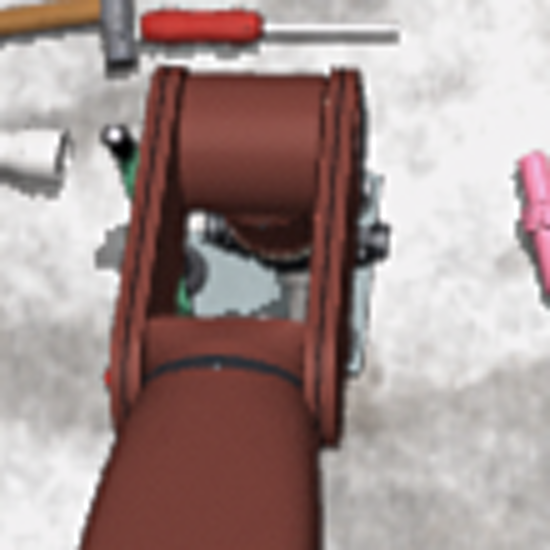

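Shaft (axis at column 392) stands centred over the near V-block (block 305–478), the arm clear to the right (column >630). Lowering.

```bash
python3 - <<'E'
from h import *
RS=rpy(YAW+np.pi/2); G=SEAT-.014*SX-np.array([0,0,.011])
print(move_l(G+[0,0,.012],.12,max_force=15)); print(move_l(G+[0,0,-.004],.04,max_force=6))
o=observe();print(o['time_s'],o['eef_pos'],G,o['ft_force'])
gripper_to(.06); hold(.1); grab('wrist','w5'); crop('w5',0,0,512,384,1.5,'w5b');o=observe();print(o['time_s'],o['eef_pos'],o['ft_force'])
E
```

```text
False
True
12.4667 [0.5721112  0.0619216  0.04488819] [0.57047564 0.06165338 0.044     ] [1.51860605 1.30858068 1.7759216 ]
13.05 [0.56978502 0.06174304 0.04304625] [-0.62491262 -0.28885548  0.37720785]
```

View pics/w5b.png

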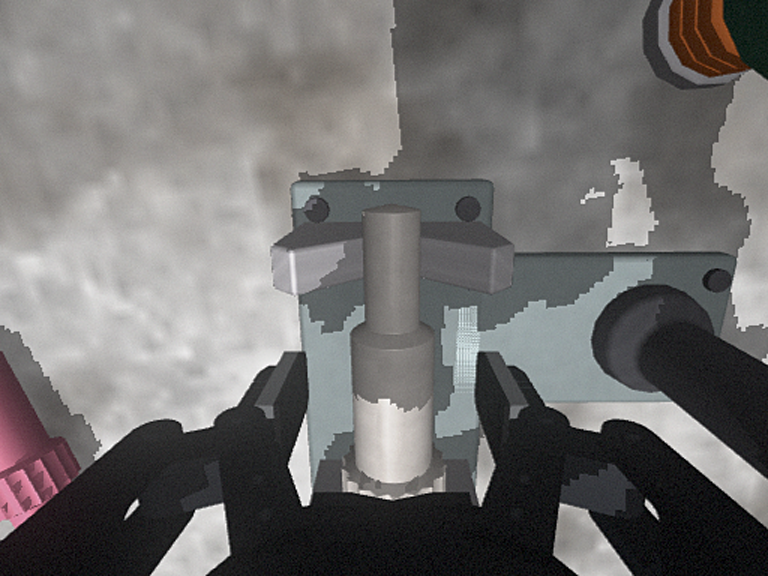

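Shaft is down in the near block (journal between the flanks at (392,270)), free of the opened fingers. Back off, check from above, then go to the tail knob.

```bash
python3 - <<'E'
from h import *
RS=rpy(YAW+np.pi/2); G=SEAT-.014*SX-np.array([0,0,.011])
move_l(G+[0,0,.23],.25)
movep((.64,.08,.30),rpy(-.3)); hold(.15); grab('wrist','w6'); crop('w6',0,0,512,384,1.5,'w6b');o=observe();print(o['time_s'])
E
```

```text
15.9083
```

View pics/w6b.png

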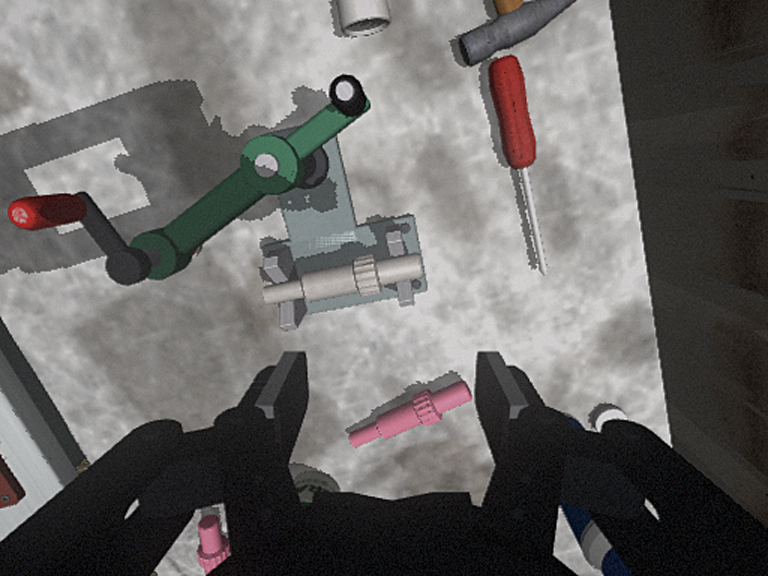

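Shaft seated: thin end (265,292), geared end (424,267) in the far block. Tail knob top at (345,92).

```bash
python3 - <<'E'
from h import *
L=pz('w6',265/1.5,288/1.5,.063);R=pz('w6',423/1.5,265/1.5,.065);print('mid',L,R,(L+R)/2,SEAT,np.linalg.norm(R-L))
t=pz('w6',345/1.5,92/1.5,.1785);pv=pz('w6',266/1.5,165/1.5,.147);print(t,pv,np.arctan2(*(t-pv)[1::-1]),px('w6',345/1.5,92/1.5))
a=-.68;k=np.array([t[0],t[1],.141])
for th in np.linspace(.319,1.48,5):
    p=PIV+.07*np.array([np.cos(th),np.sin(th),0]);p[2]=.141;print(inverse_kinematics(p,rpy(a)))
E
```

```text
mid [0.51664802 0.07508668 0.063     ] [0.66259847 0.05321104 0.065     ] [0.58962324 0.06414886 0.064     ] [0.5844 0.0602 0.055 ] 0.1475942994527973
[0.64775515 0.19201811 0.1785    ] [0.58144434 0.1705727  0.147     ] 0.312790790063524 [0.64794772 0.19140854 0.18223554]
[ 1.72899827e-01  4.10952673e-01  1.46302529e+00 -4.44089210e-16
  1.26761469e+00  8.52899827e-01]
[ 2.01975017e-01  4.03688318e-01  1.47262672e+00 -4.44089210e-16
  1.26527762e+00  8.81975017e-01]
[ 2.28135729e-01  3.85049966e-01  1.49709091e+00 -4.44089210e-16
  1.25945178e+00  9.08135729e-01]
[ 2.49594081e-01  3.56252096e-01  1.53440085e+00 -4.44089210e-16
  1.25093971e+00  9.29594081e-01]
[ 2.64597744e-01  3.19178043e-01  1.58153968e+00 -4.44089210e-16
  1.24087493e+00  9.44597744e-01]
```

```bash
python3 - <<'E'
from h import *
crop('w6',168,135,292,225,6.2,'w6c')
E
```

View pics/w6c.png

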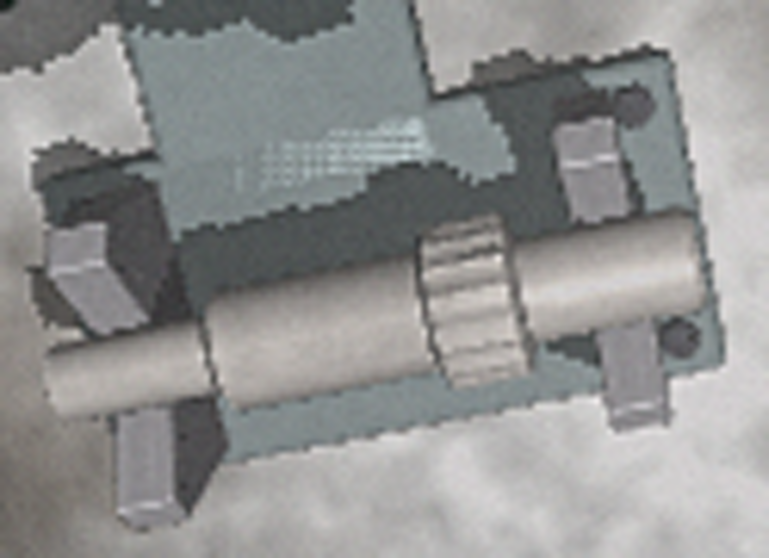

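Overhang past the blocks: about 13 mm near, 14 mm far — even. Now the tail knob.

```bash
python3 - <<'E'
from h import *
a=-.68;R=rpy(a)
k=np.array([.648,.1922,.141])
movep(k+[0,0,.09],R); gripper_to(.05); print(move_l(k+[0,0,.02],.12,max_force=12),move_l(k,.06,max_force=10))
o=observe();print(o['eef_pos'],o['ft_force'],o['time_s'])
gripper_to(0,50); o=observe();print(o['opening'],o['eef_pos'],o['ft_force'],o['time_s'])
P=np.array([.5815,.171]);r=.0700;th0=.315
ths=np.linspace(th0,YAW+np.pi/2-.03,9)[1:]
for th in ths:
    s=move_l((P[0]+r*np.cos(th),P[1]+r*np.sin(th),.141),.07,max_force=35); o=observe();print(round(th,3),s,o['eef_pos'].round(4),o['ft_force'].round(1))
    if s: break
print(o['time_s'],o['opening'])
E
```

```text
False False
[0.64759418 0.1921388  0.14030581] [ 0.49982749 -0.05918601  0.50136998] 17.9833
0.0183812226861199 [0.64753202 0.19283503 0.14171175] [-4.84276094  2.48719101  4.45867242] 18.3667
0.455 False [0.6451 0.1994 0.1417] [-1.6 -6.6  3. ]
0.595 False [0.641  0.2074 0.1417] [ 1.  -7.3  1.9]
0.736 False [0.6355 0.2153 0.1417] [ 4.6 -7.9  0.8]
0.876 False [0.6289 0.2225 0.1418] [ 6.  -6.4 -0.4]
1.016 False [0.6212 0.2288 0.1418] [ 6.4 -4.8 -1. ]
1.156 False [0.6127 0.234  0.1418] [ 8.5 -3.2 -3.2]
1.297 False [0.6036 0.2378 0.1418] [ 9.3 -1.  -3.9]
1.437 False [0.5939 0.2404 0.1418] [ 9.5  1.2 -3.9]
20.7083 0.018739758786601734
```

```bash
python3 - <<'E'
from h import *
P=np.array([.5815,.171]);r=.07
for th in (1.467,1.50,1.53):
    s=move_l((P[0]+r*np.cos(th),P[1]+r*np.sin(th),.141),.04,max_force=12); o=observe();print(th,s,o['eef_pos'].round(4),o['ft_force'].round(1),np.arctan2(o['eef_pos'][1]-P[1],o['eef_pos'][0]-P[0]))
    if s: break
gripper_to(.05); o=observe();print(o['ft_force'],o['eef_pos']);move_l(o['eef_pos']+[0,0,.15],.25)
movep((.60,-.0,.36),rpy(-.1)); hold(.15); grab('wrist','w7'); crop('w7',0,0,512,384,1.5,'w7b');print(observe()['time_s'])
E
```

```text
1.467 False [0.5923 0.2407 0.1419] [11.1  2.  -6.3] 1.4171235024478406
1.5 False [0.59   0.241  0.1418] [10.9  1.4 -5. ] 1.4496252315335283
1.53 False [0.5879 0.2413 0.1418] [10.1  2.2 -4.9] 1.4793554015695387
[-1.03869684  0.17468694  0.42820824] [0.584232   0.24091685 0.14095205]
23.8
```

View pics/w7b.png

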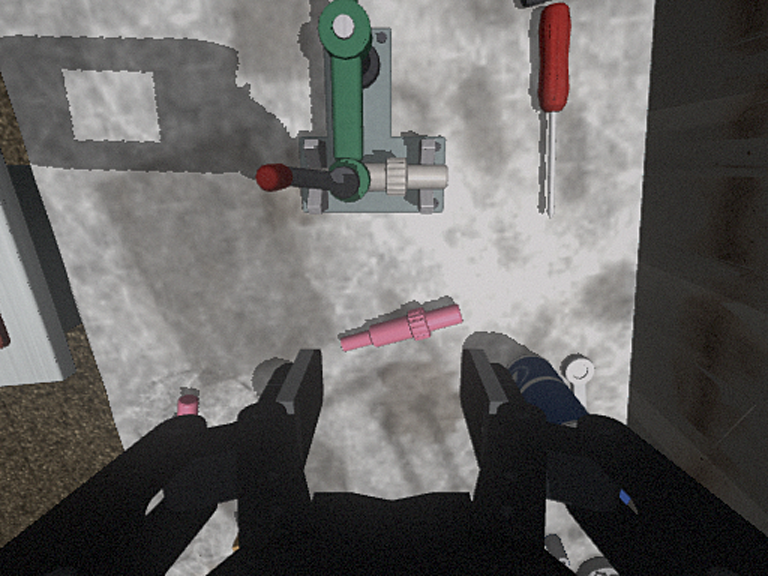

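```bash
python3 - <<'E'
from h import *
crop('w7',165,0,305,150,5,'w7c')
E
```

```text
(no output)
```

View pics/w7c.png

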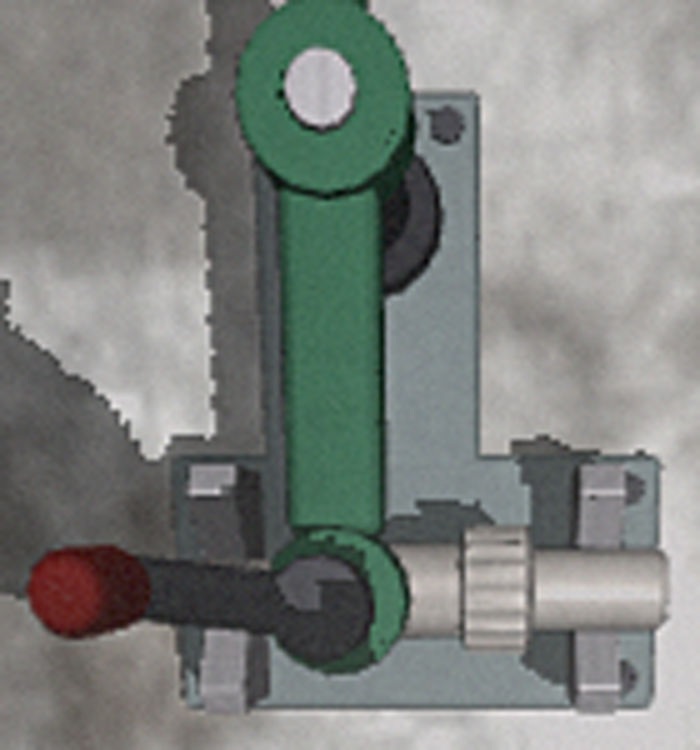

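```bash
python3 - <<'E'
from h import *
def c(x,y,s=5,u0=165,v0=0): return u0+(x+.5)/s-.5,v0+(y+.5)/s-.5
B=lambda x,y,z: pz('w7',*c(x,y),z)
pv=B(321,88,.147);bs=B(340,600,.145);b1=B(332.5,220,.135);b2=B(337,500,.135)
print(pv,bs,px('w7',*c(392,600)),px('w7',*c(335,300)))
for p,q in ((pv,bs),(b1,b2)):
    d=q-p;print('angle',-(np.arctan2(d[1],d[0])-(YAW-np.pi/2)),np.linalg.norm(d[:2]))
print('knob',px('w7',*c(65,592)),'hub',px('w7',*c(340,620)),px('w7',*c(300,585)),'crankbar',px('w7',*c(200,590)))
kz=px('w7',*c(65,592))[2]
print(B(66,592,.215),B(320,605,.18), B(320,605,.175))
P,m=cloud('w7');im=load('w7')['im'].astype(int)
mk=(im[:,:,0]>90)&(im[:,:,1]<60)&(np.hypot(P[:,:,0]-.50,P[:,:,1]-.06)<.05)&(P[:,:,2]>.19);print(mk.sum(),P[mk].mean(0),np.percentile(P[mk][:,2],[50,90,98]))
t=mk&(P[:,:,2]>np.percentile(P[mk][:,2],60));print(P[t].mean(0))
E
```

```text
[0.58157499 0.17055075 0.147     ] [0.57159718 0.06185955 0.145     ] [0.58382354 0.06041333 0.13962495] [0.60709756 0.07306105 0.50218299]
angle -0.012456972049321502 0.10914821482165328
angle 0.007754765810614739 0.06193295428983222
knob [0.52581118 0.07091195 0.21653839] hub [0.57417206 0.05856533 0.17645172] [0.56632245 0.0669122  0.17630776] crankbar [0.54330347 0.06798777 0.17186005]
[0.5255675  0.07088095 0.215     ] [0.57057427 0.0623389  0.18      ] [0.57000746 0.0621725  0.175     ]
148 [0.52532332 0.07089577 0.21627695] [0.21624815 0.21719756 0.21775042]
[0.52541562 0.0713424  0.21700771]
```

Arm is at its stop (angle ≈0±0.01), shaft under it. Screw axis (.5706,.062), knob at (.5255,.071), mid height ≈.1965 → crank ≈2.6 rad. Wind 7.7 rad.

```bash
cat > wind.py <<'E'
from h import *
def wind(C,th0,dth,z0,r=.045,seg=.3,feed=.09,fmax=30):
    n=int(np.ceil(abs(dth)/seg)); log=[]
    for i in range(1,n+1):
        d=dth*i/n; th=th0-d
        s=move_l((C[0]+r*np.cos(th),C[1]+r*np.sin(th),z0-.00255*d),feed,max_force=fmax)
        o=observe(); log.append((round(d,2),*o['ft_force'].round(1)))
        if s: print('STOP',d); break
    for l in log[::3]+log[-1:]: print(*l)
    e=o['eef_pos'];print('t',o['time_s'],e,'ang',np.arctan2(e[1]-C[1],e[0]-C[0]),'r',np.hypot(*(e[:2]-C[:2])),o['opening'])
E
python3 - <<'E'
from wind import *
R=rpy(0.); k=np.array([.5257,.0710,.1815])
print(inverse_kinematics(k,R))
gripper_to(.05)
movep(k+[0,0,.08],R); print(move_l(k+[0,0,.025],.12,max_force=12),move_l(k,.06,max_force=10))
print(observe()['eef_pos'])
gripper_to(0,45); o=observe();print(o['opening'],o['eef_pos'],o['ft_force'],o['time_s'])
C=np.array([.5706,.0620]); wind(C,2.945,1.5,.1815)
E
```

```text
[-1.44715618e-02  3.60962389e-02  1.82509999e+00 -4.44089210e-16
  1.28039643e+00 -1.44715618e-02]
False False
[0.52546537 0.07103657 0.18113272]
0.016328270723087776 [0.52565974 0.07103254 0.18206663] [-2.77460326 -0.71203707  3.80869713] 26.2083
0.3 -2.9 4.0 6.2
1.2 1.7 4.2 5.0
1.5 2.3 2.9 4.6
t 27.7083 [0.57703372 0.10613824 0.17817605] ang 1.4260527044434732 r 0.04460467945091473 0.01654478760060934
```

```bash
python3 - <<'E'
from wind import *
C=np.array([.5706,.0620]); wind(C,1.445,5.0,.1815-.00255*1.5)
E
```

```text
0.29 2.8 0.1 5.6
1.18 0.3 -2.2 5.2
2.06 -3.7 -0.9 9.5
2.94 -2.9 1.6 8.6
3.82 -1.0 2.5 7.4
4.71 -0.3 2.4 8.4
5.0 0.7 3.1 7.9
t 32.8083 [0.52896442 0.08018055 0.16542083] ang 2.7298882933680932 r 0.045431860953811645 0.01672316118503056
```

```bash
python3 - <<'E'
from wind import *
C=np.array([.5706,.0620]); wind(C,1.445-5.0,1.2,.1815-.00255*6.5)
gripper_to(.05);o=observe();print(o['ft_force'],o['eef_pos']); move_l(o['eef_pos']+[0,0,.12],.25)
movep((.60,-.0,.36),rpy(-.1)); hold(.15); grab('wrist','w8'); crop('w8',165,0,305,150,5,'w8c')
# low side view toward the pad: from -y side
print(observe()['time_s']); grab('scene','s8'); crop('s8',0,0,512,384,1.5,'s8b')
P,m=cloud('w8');im=load('w8')['im'].astype(int)
mk=(im[:,:,0]>90)&(im[:,:,1]<60)&(np.hypot(P[:,:,0]-.57,P[:,:,1]-.06)<.08)&(P[:,:,2]>.16);print(mk.sum(),np.percentile(P[mk][:,2],[50,90,98]))
t=mk&(P[:,:,2]>np.percentile(P[mk][:,2],60));print(P[t].mean(0))
E
```

```text
0.3 -0.2 3.6 7.5
1.2 1.3 2.0 6.1
1.2 1.3 2.0 6.1
t 34.0083 [0.57285678 0.10669153 0.16247155] ang 1.5203424255921423 r 0.04474847440178155 0.016530783282076307
[ 0.83635642 -0.64958467  0.06964244] [0.57183043 0.10670144 0.16116803]
35.85
139 [0.19629419 0.19778597 0.50108046]
[0.57646373 0.10281877 0.22970449]
```

View pics/w8c.png

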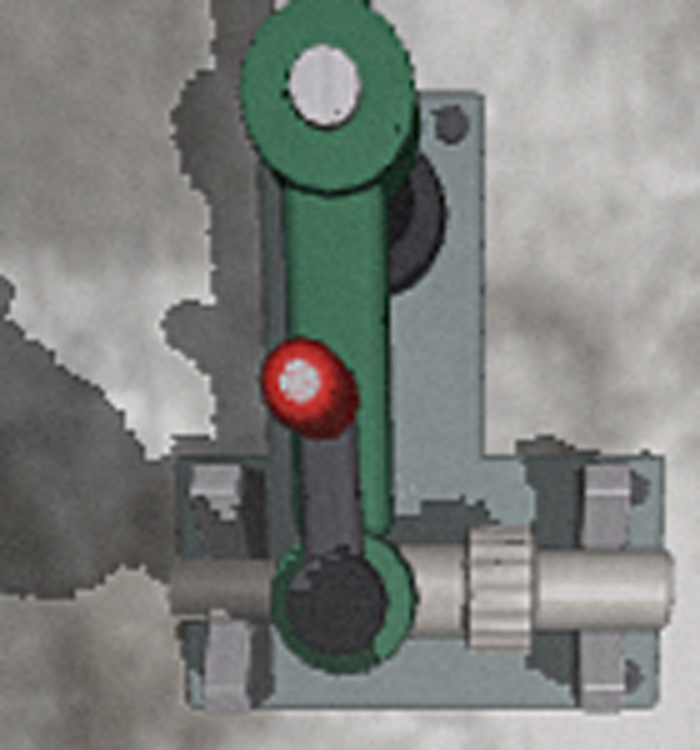

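View pics/s8b.png

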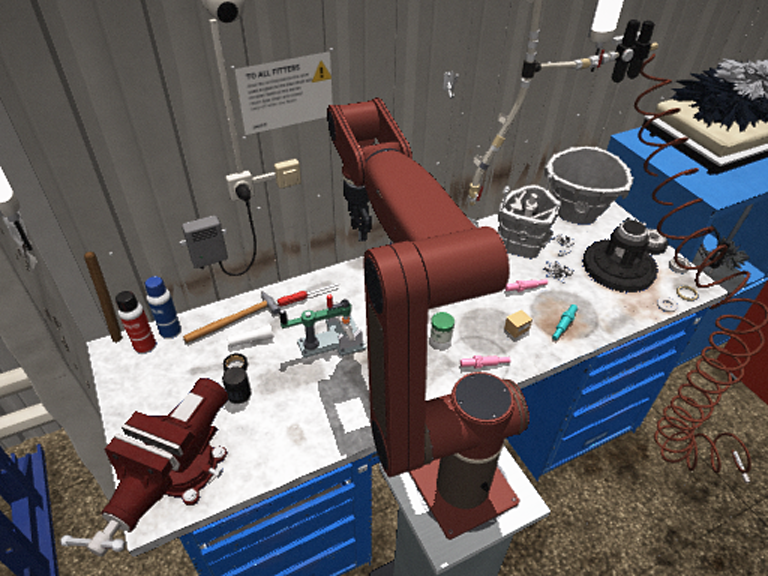

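Knob dropped ≈19.6 mm (top now ≈.197, mid ≈.176 → crank ≈10.5). Let me see the cushion from the side.

```bash
cat > side.py <<'E'
from h import *
Rtc=np.array([[0,-.289,.957],[1,0,0],[0,.957,.289]])
tgt=np.array([.5706,.062,.09])
best=[]
for az in np.radians([90,60,120,45,30,135]):
  for el in np.radians([25,32,40]):
    for D in (.28,.34):
      d=np.array([np.cos(az)*np.cos(el),np.sin(az)*np.cos(el),-np.sin(el)])
      cx=np.cross(d,[0,0,1]);cx/=np.linalg.norm(cx);cy=np.cross(d,cx)
      Rc=np.stack([cx,cy,d],1)
      for fl in (1,):
        Rt=Rc@Rtc.T; U,_,V=np.linalg.svd(Rt);Rt=U@V
        cam=tgt-D*d-cy*.05*0
        tcp=cam-Rt@np.array([-.1433,0,-.0729])
        e=Ro.from_matrix(Rt).as_euler('xyz');q=inverse_kinematics(tcp,e)
        if q is not None: best.append((np.degrees(az),np.degrees(el),D,tcp,e,q))
if __name__=='__main__':
    for b in best: print(int(b[0]),int(b[1]),b[2],b[3].round(3),np.round(b[5],2))
E
python3 side.py
```

```text
90 25 0.28 [ 0.571 -0.06   0.116] [-0.71  0.88  1.43  0.94  1.96 -0.92]
90 25 0.34 [ 0.571 -0.115  0.141] [-0.77  0.9   1.34  0.92  2.04 -0.89]
90 32 0.28 [ 0.571 -0.056  0.13 ] [-0.7   0.78  1.48  0.89  1.89 -0.9 ]
90 32 0.34 [ 0.571 -0.107  0.162] [-0.76  0.78  1.4   0.87  1.98 -0.86]
90 40 0.28 [ 0.571 -0.049  0.147] [-0.68  0.66  1.53  0.83  1.81 -0.85]
90 40 0.34 [ 0.571 -0.095  0.185] [-0.73  0.65  1.46  0.81  1.9  -0.82]
59 25 0.28 [ 0.509 -0.044  0.116] [-0.93  0.58  2.01  1.15  1.66 -1.06]
59 25 0.34 [ 0.482 -0.091  0.141] [-1.03  0.54  1.98  1.07  1.74 -1.03]
59 32 0.28 [ 0.511 -0.04   0.13 ] [-0.91  0.44  2.05  1.11  1.58 -0.97]
59 32 0.34 [ 0.486 -0.084  0.162] [-1.    0.39  2.03  1.04  1.67 -0.93]
59 40 0.28 [ 0.515 -0.035  0.147] [-0.86  0.29  2.08  1.05  1.5  -0.85]
59 40 0.34 [ 0.492 -0.074  0.185] [-0.95  0.22  2.05  0.99  1.61 -0.81]
119 25 0.28 [ 0.632 -0.044  0.116] [-0.48  1.23  0.79  0.82  2.34 -0.84]
119 25 0.34 [ 0.659 -0.091  0.141] [-0.52  1.33  0.56  0.89  2.44 -0.73]
119 32 0.28 [ 0.63 -0.04  0.13] [-0.48  1.12  0.87  0.74  2.26 -0.88]
119 32 0.34 [ 0.655 
[... 291 characters left out ...]
0.063  0.141] [-1.17  0.36  2.29  1.17  1.62 -1.12]
45 32 0.28 [ 0.487 -0.022  0.13 ] [-0.99  0.25  2.33  1.26  1.45 -1.02]
45 32 0.34 [ 0.451 -0.058  0.162] [-1.13  0.16  2.34  1.14  1.56 -0.96]
45 40 0.28 [ 0.492 -0.017  0.147] [-0.92  0.07  2.35  1.2   1.36 -0.83]
45 40 0.34 [ 0.459 -0.049  0.185] [-1.05 -0.05  2.35  1.1   1.49 -0.77]
29 25 0.28 [0.465 0.001 0.116] [-1.07  0.31  2.55  1.5   1.44 -1.28]
135 25 0.28 [ 0.657 -0.024  0.116] [-0.37  1.46  0.38  0.82  2.56 -0.77]
135 32 0.28 [ 0.654 -0.022  0.13 ] [-0.36  1.32  0.52  0.69  2.46 -0.89]
135 40 0.28 [ 0.649 -0.017  0.147] [-0.35  1.17  0.66  0.57  2.35 -0.96]
135 40 0.34 [ 0.682 -0.049  0.185] [-0.37  1.29  0.39  0.66  2.49 -0.85]
```

```bash
python3 - <<'E'
from side import *
b=[b for b in best if round(b[0])==90 and round(b[1])==40 and b[2]==.34][0]
set_joints(b[5]); hold(.15); grab('wrist','w9'); o=observe();print(o['time_s'],o['ft_force'])
u,v=proj('w9',(.5706,.062,.09));print(u,v)
crop('w9',0,0,512,384,1.5,'w9b'); u,v=int(u),int(v); crop('w9',u-50,v-60,u+50,v+40,6,'w9c')
E
```

```text
36.9833 [ 0.41177631 -0.13042342 -0.08962971]
259.3456751918532 194.94259536878914
```

View pics/w9c.png

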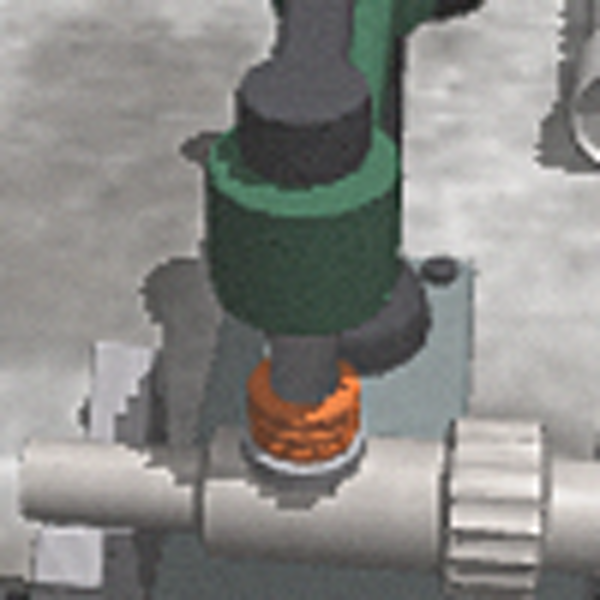

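```bash
python3 - <<'E'
from h import *
crop('w9',245,140,277,180,15,'w9d')
P,m=cloud('w9')
for v in range(146,182):
    print(v,[tuple((P[v,u]*1000).round(0).astype(int)) for u in (252,258,264)], load('w9')['im'][v,258])
E
```

```text
146 [(np.int64(563), np.int64(64), np.int64(156)), (np.int64(569), np.int64(64), np.int64(156)), (np.int64(575), np.int64(64), np.int64(156))] [93 95 96]
147 [(np.int64(563), np.int64(62), np.int64(156)), (np.int64(569), np.int64(64), np.int64(155)), (np.int64(575), np.int64(62), np.int64(156))] [90 89 93]
148 [(np.int64(563), np.int64(60), np.int64(156)), (np.int64(569), np.int64(61), np.int64(156)), (np.int64(575), np.int64(61), np.int64(156))] [91 91 93]
149 [(np.int64(563), np.int64(60), np.int64(155)), (np.int64(569), np.int64(59), np.int64(156)), (np.int64(575), np.int64(59), np.int64(156))] [91 88 93]
150 [(np.int64(563), np.int64(57), np.int64(156)), (np.int64(569), np.int64(57), np.int64(155)), (np.int64(575), np.int64(56), np.int64(156))] [94 94 99]
151 [(np.int64(563), np.int64(55), np.int64(156)), (np.int64(569), np.int64(54), np.int64(156)), (np.int64(575), np.int64(55), np.int64(156))] [88 88 92]
152 [(np.int64(563), np.int64(53), np.int64(156)), (np.int64(569), np.int64(52), np.int64(156)), (np.int64(575), np.int64(53), np.int64(156))] [91 88 96]
153 [(np.int64(563), n
[... 3755 characters left out ...]
.int64(44), np.int64(130)), (np.int64(576), np.int64(44), np.int64(130))] [51 68 55]
178 [(np.int64(563), np.int64(44), np.int64(129)), (np.int64(569), np.int64(44), np.int64(129)), (np.int64(576), np.int64(44), np.int64(129))] [54 70 61]
179 [(np.int64(563), np.int64(45), np.int64(127)), (np.int64(569), np.int64(45), np.int64(127)), (np.int64(576), np.int64(44), np.int64(128))] [56 69 63]
180 [(np.int64(563), np.int64(46), np.int64(125)), (np.int64(569), np.int64(45), np.int64(126)), (np.int64(576), np.int64(44), np.int64(126))] [56 73 64]
181 [(np.int64(563), np.int64(45), np.int64(124)), (np.int64(569), np.int64(43), np.int64(126)), (np.int64(576), np.int64(43), np.int64(126))] [56 73 59]
```

View pics/w9d.png

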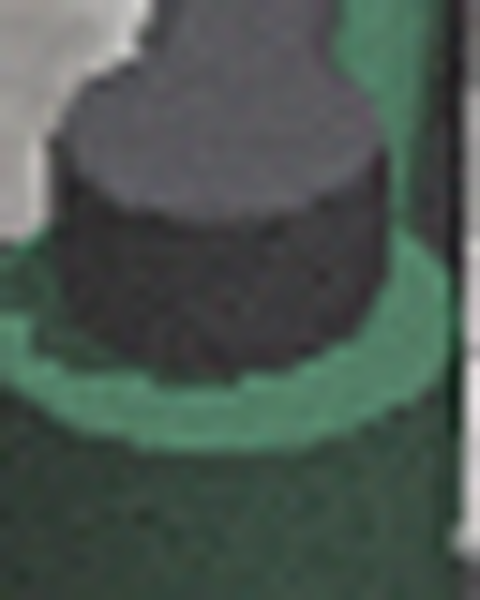

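```bash
python3 - <<'E'
from h import *
crop('w9',244,185,276,220,16,'w9e')
P,m=cloud('w9');im=load('w9')['im']
for v in range(188,220):
    print(v,*[f"{P[v,u][1]*1000:.0f},{P[v,u][2]*1000:.0f}" for u in (252,255,258,262,265)], im[v,258],im[v,252])
E
```

```text
188 45,114 45,115 43,116 45,115 45,115 [50 66 58] [58 70 59]
189 167,12 44,114 43,115 43,115 59,101 [52 69 59] [92 94 96]
190 164,13 56,102 56,103 55,104 150,25 [89 85 90] [89 95 95]
191 161,13 56,101 55,102 56,101 149,23 [88 84 84] [88 92 94]
192 159,12 57,99 54,101 56,100 149,21 [87 84 88] [88 93 92]
193 156,13 56,98 54,100 55,99 148,20 [88 87 88] [79 86 84]
194 66,88 56,96 54,98 56,97 67,87 [85 85 82] [108  77  60]
195 66,86 56,95 54,97 54,97 65,87 [86 84 86] [138  75  46]
196 64,86 56,93 54,95 56,94 63,87 [85 80 84] [142  77  47]
197 62,87 56,92 54,93 55,93 62,87 [93 89 91] [142  84  57]
198 60,87 56,90 54,92 55,91 61,86 [85 86 87] [135  77  48]
199 58,87 57,88 55,90 55,90 59,87 [81 84 83] [139  80  51]
200 57,87 57,86 55,88 55,88 57,86 [86 86 89] [136  79  50]
201 54,87 55,87 55,86 55,87 54,88 [117  83  65] [126  75  46]
202 54,86 -197,312 53,87 53,87 52,88 [137  80  52] [98 60 46]
203 54,84 51,87 51,87 51,87 52,86 [144  85  57] [101  62  40]
204 54,83 51,86 50,87 51,86 53,84 [180 104  61] [126  74  49]
205 55,80 52,83 50,85 50,85 53,82 [125  76  52] [97 56 36]
206 54,79 51,82 51,82 51,82 53,81 [197 114  69] [108  65  45]
207 55,77 51,81 50,82 50,81 54,78 [140  79  53] [102  61  43]
208 55,75 51,79 50,80 50,80 52,78 [106  62  44] [93 69 61]
209 54,74 50,78 50,78 51,78 52,76 [189 107  61] [120 121 128]
210 53,74 51,75 50,77 51,76 52,75 [129  75  56] [177 177 181]
211 51,74 51,74 50,75 50,75 50,75 [149 134 127] [70 69 69]
212 52,71 49,74 49,74 50,74 50,73 [187 185 193] [74 77 75]
213 52,70 50,72 48,74 49,73 52,70 [89 86 88] [82 83 83]
214 54,66 50,70 49,71 49,71 50,70 [ 99  95 100] [107 104 100]
215 53,65 49,69 48,70 49,70 52,66 [103 102 100] [133 129 127]
216 52,64 52,65 52,64 52,65 52,65 [122 121 118] [130 130 123]
217 51,64 50,64 51,64 50,65 50,65 [111 110 105] [189 182 179]
218 50,63 51,62 51,62 50,63 49,64 [117 112 109] [175 167 163]
219 51,61 49,62 50,61 49,63 48,64 [170 166 162] [158 155 152]
```

View pics/w9e.png

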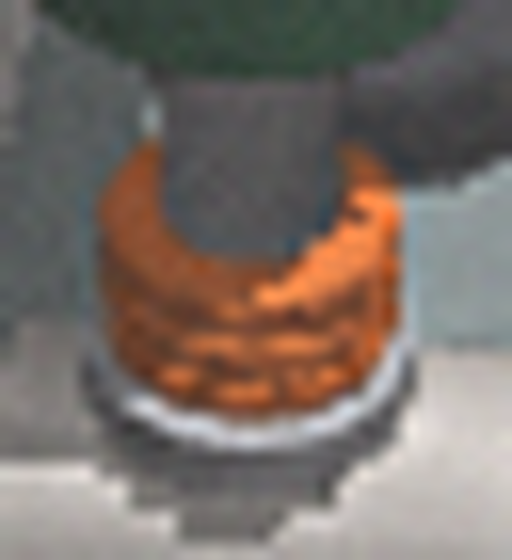

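```bash
python3 - <<'E'
from h import *
crop('w5',420,0,512,70,8,'w5e'); crop('w4',360,0,430,80,7,'w4e')
for t in ('w5','w4','w9'):
    P,m=cloud(t);im=load(t)['im'].astype(int)
    mk=(im[:,:,0]>im[:,:,1]*1.45)&(im[:,:,0]>70)&(im[:,:,1]>im[:,:,2]*1.1)&(P[:,:,2]>.06)&(P[:,:,2]<.13)&(np.hypot(P[:,:,0]-.53,P[:,:,1]-.1)<.12)
    print(t,mk.sum(),np.percentile(P[mk][:,2],[1,5,50,95,99]).round(4))
P,m=cloud('w9')
s=(abs(P[:,:,0]-.592)<.004)&(abs(P[:,:,1]-.06)<.03)&(P[:,:,2]>.04)&(P[:,:,2]<.09);print('shaft body top',np.percentile(P[s][:,2],[90,97,99]))
P,m=cloud('w8')
for n,(x,y) in dict(piv=(.5815,.171),).items():
    s=np.hypot(P[:,:,0]-x,P[:,:,1]-y)<.006;print(n,np.percentile(P[s][:,2],[10,50,90]))
s=(abs(P[:,:,0]-.592)<.006)&(abs(P[:,:,1]-.06)<.02);print('shaft top w8',np.percentile(P[s][:,2],[50,90,97]))
P,m=cloud('w7');s=(abs(P[:,:,0]-.592)<.006)&(abs(P[:,:,1]-.06)<.02);print('shaft top w7',np.percentile(P[s][:,2],[50,90,97]))
E
```

```text
w5 722 [0.0917 0.0926 0.0986 0.103  0.1106]
w4 152 [0.0913 0.092  0.095  0.0985 0.1133]
w9 194 [0.0757 0.0768 0.0851 0.0874 0.0878]
shaft body top [0.06878627 0.06920535 0.06934414]
piv [0.14662356 0.14770851 0.14873315]
shaft top w8 [0.06658675 0.12156524 0.14007441]
shaft top w7 [0.06627227 0.06960909 0.1361181 ]
```

View pics/w5e.png

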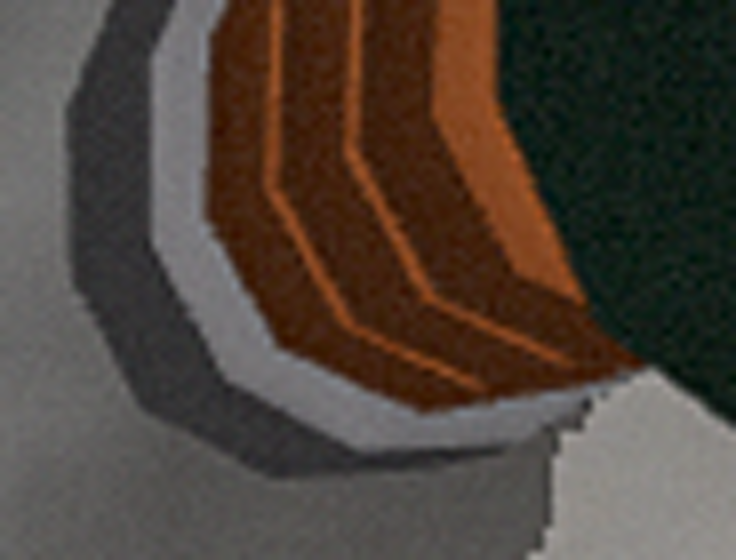

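Pad rests on the shaft. Pad descended ≈16.3 mm while the spindle went 19.6 mm, so squeeze ≈3–4.7 mm by different estimates (the orange rings move with the pad, so they don't visibly shrink). I add 0.5 rad to centre it.

```bash
python3 - <<'E'
from wind import *
movep((.60,0,.36),rpy(-.1)); R=rpy(0.)
k=np.array([.5723,.1068,.1613])
movep(k+[0,0,.08],R); print(move_l(k+[0,0,.025],.15,max_force=12),move_l(k,.06,max_force=10))
gripper_to(0,45); o=observe();e=o['eef_pos'];print(o['opening'],e,o['ft_force'],o['time_s'])
C=np.array([.5706,.0620]); th=np.arctan2(e[1]-C[1],e[0]-C[0]); wind(C,th,.5,.1615,seg=.25)
gripper_to(.05);o=observe();print(o['ft_force']); move_l(o['eef_pos']+[0,0,.12],.25)
movep((.60,0,.36),rpy(-.1)); hold(.2); grab('wrist','w10'); crop('w10',0,0,512,384,1.5,'w10b');crop('w10',165,0,305,150,5,'w10c')
P,m=cloud('w10');im=load('w10')['im'].astype(int)
mk=(im[:,:,0]>90)&(im[:,:,1]<60)&(np.hypot(P[:,:,0]-.58,P[:,:,1]-.1)<.04)&(P[:,:,2]>.16)&(P[:,:,2]<.23);print(mk.sum(),np.percentile(P[mk][:,2],[50,90,98]))
print(observe()['time_s'])
E
```

```text
False False
0.01686075788958661 [0.57266134 0.10684719 0.16190676] [-0.10578189  0.63204329  2.77296623] 40.0333
0.25 1.5 -1.4 2.8
0.5 -0.3 -2.0 4.2
t 40.5833 [0.5942633  0.09997313 0.16052344] ang 1.0135218743657073 r 0.044742715406867625 0.01659899228107632
[-0.96406247 -0.04410696 -0.36997393]
164 [0.1952912  0.19623252 0.19667508]
42.4583
```

View pics/w10c.png

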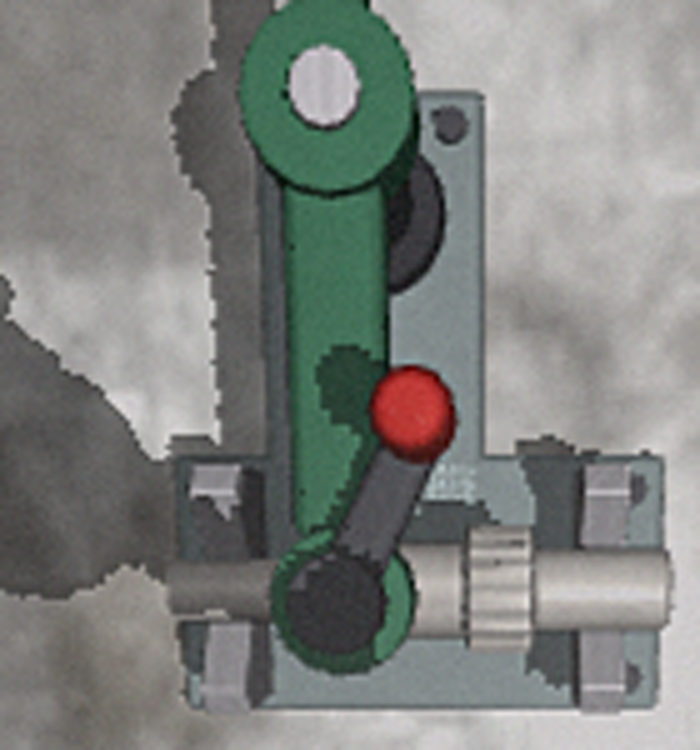

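Arm at its stop, shaft level in both blocks, knob at (413,413), robot clear. Handing in.

```bash
python3 - <<'E'
from h import *
print(job_done()); print(observe()['time_s'])
E
```

```text
the job is handed in; nothing more can be done
None
the job is handed in; nothing more can be done
```

The gear shaft is clamped in the fixture and the job was handed in at about 42.5 s. `job_done()` reports no verdict, so the outcome rests on my own checks.

**What I did:** I gripped the steel shaft on its body, tilted to match how it lay, and set it level in the V-blocks with the geared end in the far block. I swung the arm from about 1.15 rad to its stop by the tail knob. Then I wound the crank about 8.2 rad clockwise in two goes, let go and backed off.

**What the last checks showed:**
- **Shaft:** the ends stand about 13 mm and 14 mm past the blocks. A coarser reading put the centre about 5 mm from the seat point, still inside the 12 mm limit.
- **Arm:** within about 0.01 rad of its stop when measured after the swing, and it looked unmoved in the last picture.
- **Pad:** it was on the shaft in the side view, which I took before the last 0.5 rad.
- **Robot:** clear of everything at the end. I saw no bystander moved in the pictures I looked at, but did not measure them.

**Least certain:** the cushion squeeze. The orange rings move with the pad and did not visibly shrink, so I worked it out from heights. The estimates disagree somewhat, giving roughly 4.3 to 6 mm, or about 11 to 15 N. That is within the allowed 2 to 9 mm and 5 to 22 N, but the contact force itself was not measured.

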